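# Raise the spray booth's window to its pointer

## Task

Get the glue-spraying booth ready for use: with the fingertips under the lip along the bottom of its sloping window, push the window up until the small black pointer on the right-hand rail points at the end of the lip, then take the hand away. Only push: do not pinch the lip. Leave the pointer and everything standing in and around the booth where it is.

Things in the scene. Friction and masses are not known exactly. Their poses are not given: they have to be found in the camera images.
- window (a joint): How far the window has been slid up its slope, m: 0 fully down, 0.150 fully up (end stops). The clear window, 346 mm wide and 170 along the slope, runs on two aluminium rails that lean 45 degrees back, away from the robot. A counterweight balances it: it stays where it is left; sliding it slowly takes 2 to 4 N along the slope.
- lip_mid (a point): Middle of the underside of the window's lip: a dark ledge along the window's bottom edge, 300 mm long (level), 16 thick (its upper part set back 6 mm), standing 30 out square to the window; the point is half-way along and half-way out. Axes: x square through the window into the booth (45 degrees forward and down), y level along the lip to the left seen from the robot, z up the slope, the way the window slides.
- lip_end (a point): Centre of the end face of the lip on the robot's right, half-way through its 16 mm thickness (8 up the slope from the underside). Moves with the window. Axes as lip_mid. Below the lip the booth's front is open: at least 85 mm along the slope, 350 wide between the rails, and free of things for 60 mm inwards.
- pointer_tip (a point): Tip of the small black pointer clipped on the right-hand rail (block 26 x 24 mm), 7 mm to the right of the track of the lip's end. It marks the wanted height: the tip must point at the lip's end face, at best at the middle of its thickness, where lip_end and pointer_tip are at the same place along z, the slope. Axes as lip_mid.
- pointer (a joint): Where the pointer is clipped, m up the slope: equals the wanted value of joint window. It is stiff (8 N) and must be left where it is.
- booth: Desk-top glue-spraying booth, clear walls on a grey base 330 deep x 410 wide x 30 high, 358 high in all; origin on the table, mid-width, 195 behind the base's front edge; its -x side is the sloping front that faces the robot. Fixed to the table. Window closed, the lip's middle is 119 in front of the origin and 101 above the table.
- house: Small wooden model house, 80 x 76 x 98, standing inside the booth (sizes in mm; origin at the centre of its underside). Leave it alone.
- spray_can: Aluminium spray can, 52 dia x 150, standing inside the booth (sizes in mm; origin at the centre of its underside). Leave it alone.
- glue_stick: White glue stick, 28 dia x 90, standing on the table before the booth's left corner (sizes in mm; origin at the centre of its underside). Leave it alone.
- tape_roll: Roll of paper tape, 84 dia x 24 high, lying flat before the booth's right corner (sizes in mm; origin at the centre of its underside). Leave it alone.
- scissors: Scissors with orange loops, 180 long, lying flat left of the booth, 12 high (sizes in mm; origin at the centre of its underside). Leave it alone.
- carton: Flat cardboard carton, 115 x 75 x 22, right of the booth (sizes in mm; origin at the centre of its underside). Leave it alone.
- pencil_cup: White cup with pencils, 76 dia, 95 high, pencils to 160, left of the booth (sizes in mm; origin at the centre of its underside). Leave it alone.

How it is judged:
On the way:
1. the fingers push on the lip's underside while the window is still below the pointer (contact force between window_c0 and the fingers above 0.7 N and z of lip_end in the frame of pointer_tip below -0.01 m), for 0.15 s.
At the end, for the whole second after the job is handed in: The pointer's tip points at the end face of the lip: within 8 mm, along the slope, of the middle of its 16 mm thickness; the window is at rest and released (z of lip_end in the frame of pointer_tip between -0.008 and 0.008 m and velocity of joint window between -0.005 and 0.005 m/s); the robot touches nothing.
It fails at once if the lip is pinched: fingers press on its underside and its upper side at once (contact force between each of window_c0, window_c1 and the fingers above 2 N).
It fails at once if the pointer is shifted by more than 5 mm (distance of pointer_tip from where it was at the start of the episode above 0.005 m).
It fails at once if a thing in or around the booth is moved by more than 30 mm (distance of any of house, spray_can, glue_stick, tape_roll, scissors, carton, pencil_cup from where it was at the start of the episode above 0.03 m).
It also fails if it takes over 35 s, if anything falls off the work surface, if the arm or the gripper's body presses on something with over 40 N, if the wrist force passes 120 N, or if a joint passes its speed limit or range.

## Robot

A 7-joint arm with a two-finger parallel gripper is mounted at the origin on the work surface. World frame = base frame: x ahead of the robot, y to its left, z up, the work surface at z = 0. Lengths are in m, angles in rad, forces in N, time in s.
With the tool pointing down it reaches from about 0.425 to 0.925 m from the base axis. Payload 6.8 kg.
Tool frame: the origin (TCP) lies at the centre of the arm's flange, where the gripper is bolted on; the fingertips stand 173 mm ahead of it and the grasp point (between the pads) lies 155 mm ahead of it; z points along the fingers, y is the direction in which the jaws open and shut (so a half turn about z gives the same grasp; the last joint's range is limited). The gripper opens to 85 mm and grips with 20 to 120 N. Pads are 22 mm wide; open, the fingers measure 114 mm over their backs; the gripper's body (76 mm by 85 mm) begins 54 mm behind the grasp point. The pads swing forward as they close: fully open they stand 13 mm farther back than shut.
Start: joints at [-0.108, 0.477, 0.022, 1.555, -0.011, 1.109, -0.083], TCP at [0.675, 0, 0.405] pointing down, gripper open.
Joint ranges: [-2.96, 2.96], [-0.34, 2.1], [-1.41, 1.46], [0.24, 2.44], [-1.37, 4.51], [0.17, 1.92], [-2.96, 2.96]. Speed limits (rad/s): [2.39, 2.39, 3.14, 3.14, 3.14, 3.14, 3.14].

## Interface

Orientations are given as a rotation vector (axis times angle).
In Python, from bench import readout, grab_frame, camera_model, r gives the robot as it stands.
- The arm moves only by the tool apply_moves, never from a script. Its argument "deltas" is a list of rows, each an object with "xyz": the shift along the world's x, y, z in m, a list of three; "turn": the turn about the world's z in rad. In form: [{"xyz": [dx, dy, dz], "turn": turn}, ...]. A call has 1 to 12 rows; each row shifts and turns the commanded pose from where the row before left it; what a row does not reach is not made up. A row lasts 1/12 s, in which the tool goes at most 41.7 mm and 7.16 degrees, less where a joint would pass 70% of its speed; a pose out of reach is approached as far as the arm can. A call with a gripper value outside its range is refused whole. "claw" is the gripper's target within -1 to 1 (shut at 1, half-way at 0, fully open at -1), set as the call begins (left out, the last holds). The fingers move at their own pace and stop on an object; "squeeze" is the grip in N (left out, the last holds). Time passes only in rows, so rows that do not move let the fingers close. It gives the time, the measured TCP pose, the force and the opening at its end, in the units of the state.
- readout.get_obs(): the state, without advancing time (a new reading comes with each control period).
- grab_frame(name): name is "scene" or "side" or "wrist"; returns the picture (420x560x3 uint8, red, green, blue); there is no depth.
- camera_model(name): a dict with "intrinsics" (3x3 intrinsics, pixels), "R" (3x3) and "t" (3): a world point X has camera coordinates R X + t. Camera axes: x right, y down, z forward; pixel columns grow to the right and rows downward; lengths in m; the calibration is good to about 2 mm. A picture is of the moment at which its call begins: read the wrist's pose just before it. camera_model takes no time and is no camera call; for the wrist camera it gives the pose at the moment of the call.
- r.hand_in(): hands the job in, once; it reports no verdict.
The state is a dict: "clock": time; "joints": joint angles; "qvel": joint speeds; "tau": joint torques, N m; "tcp_pos": TCP position; "orientation": TCP orientation; "contact_force": force on the tool from outside, world axes, zero at the start; "moment": the same for the moment, N m; "grip_width": finger opening in m.
Only numpy, scipy, OpenCV 4.12 (cv2) and the standard library are available. Lean on these libraries where they do the work, as an engineer would, in place of code of your own. Each camera call takes 0.05 s, during which the arm holds its last target.

## Working session

There is one attempt and no reset: what is moved stays moved. The work goes in short steps, Python scripts to look and compute and a tool call to move; the robot and the scene stay as the last step left them, time stands still between calls to the robot, and variables do not carry over. Pictures are saved under pics/ and viewed, and the job is handed in when it is done.

Besides the shell and the picture viewer there is one more tool, called after "Request:" as name(argument=value, ...), one argument or row to a line, values as JSON. apply_moves: Moves the arm, as the interface text tells. Its arguments: {"type":"object","properties":{"deltas":{"type":"array"},"claw":{"type":"number"},"squeeze":{"type":"number"}},"required":["deltas"]}

```bash
mkdir -p pics; python3 - <<'E'
from bench import readout, grab_frame, camera_model, r
import cv2
print(readout.get_obs())
for n in ("scene","side","wrist"):
    m=camera_model(n); print(n,m)
    cv2.imwrite(f"pics/{n}0.png",grab_frame(n)[:,:,::-1])
E
```

```text
{'clock': 0.0, 'joints': array([-0.10810428,  0.47775646,  0.02232355,  1.55645046, -0.01150191,
        1.10929632, -0.0830969 ]), 'qvel': array([-0.00063636, -0.00197029,  0.00098996, -0.00024142, -0.00056669,
       -0.00023276,  0.00174416]), 'tau': array([-5.45967814e-04, -5.96443820e+01,  1.60769675e+00, -2.81194621e+01,
        1.24063640e-02,  9.39900521e-03,  2.20753498e-05]), 'tcp_pos': array([6.74719117e-01, 2.00874822e-05, 4.03754806e-01]), 'orientation': array([-2.22056550e+00, -2.22065994e+00,  2.11024001e-03]), 'contact_force': array([ 0.00582007, -0.21098838,  0.53114838]), 'moment': array([ 0.00132717,  0.0109327 , -0.01712727]), 'grip_width': 0.0855038239043636}
scene {'intrinsics': array([[473.78621836,   0.        , 287.1405191 ],
       [  0.        , 473.78621836, 202.08813118],
       [  0.        ,   0.        ,   1.        ]]), 'R': array([[ 0.42752601,  0.90400244,  0.00104741],
       [ 0.86142795, -0.40703951, -0.3037445 ],
       [-0.27415943,  0.13076094, -0.95275295]]), 't': array([-0.22322684, -0.46077885,  1.57220541])}
side {'intrinsics': array([[434.74980334,   0.        , 280.65047042],
       [  0.        , 434.74980334, 210.34222968],
       [  0.        ,   0.        ,   1.        ]]), 'R': array([[ 0.95736375, -0.28816498, -0.02038609],
       [-0.17108013, -0.50868231, -0.84378545],
       [ 0.23277937,  0.81129726, -0.53629331]]), 't': array([-0.52686736,  0.15904111,  1.05543527])}
wrist {'intrinsics': array([[340.46552998,   0.        , 280.73400942],
       [  0.        , 340.46552998, 206.54575165],
       [  0.        ,   0.        ,   1.        ]]), 'R': array([[ 9.99997914e-01, -8.71478152e-06, -2.04270351e-03],
       [ 5.62976266e-04, -9.60087587e-01,  2.79698959e-01],
       [-1.96361180e-03, -2.79699525e-01, -9.60085579e-01]]), 't': array([-0.67382703, -0.03649403,  0.38115201])}
```

View pics/scene0.png

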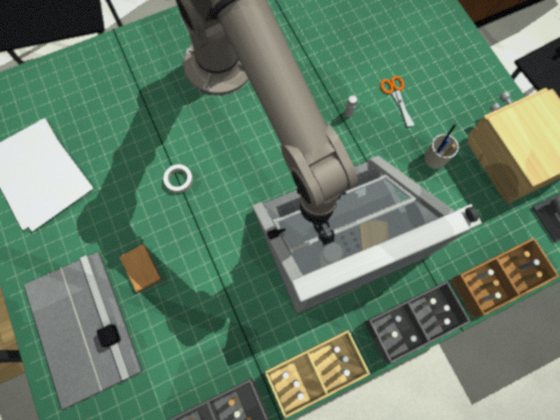

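View pics/side0.png

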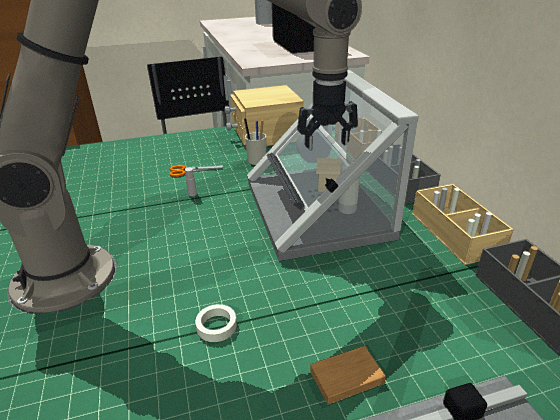

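View pics/wrist0.png

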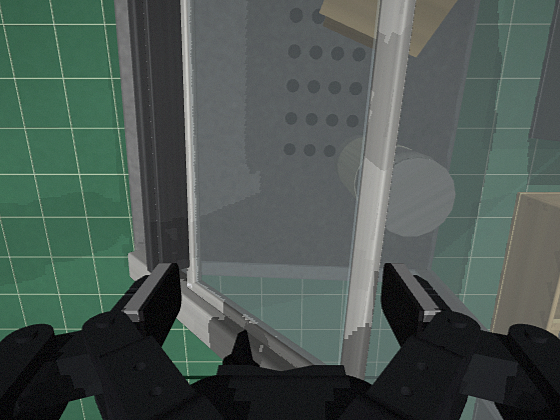

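```bash
python3 - <<'E'
import cv2
for n,(x0,y0,x1,y1) in dict(side=(240,120,420,255),scene=(245,150,485,310),wrist=(120,220,300,355)).items():
    im=cv2.imread(f"pics/{n}0.png")[y0:y1,x0:x1]
    s=800/(x1-x0); s=min(s,600/(y1-y0))
    cv2.imwrite(f"pics/{n}0z.png",cv2.resize(im,None,fx=s,fy=s,interpolation=cv2.INTER_CUBIC)); print(n,s)
E
```

```text
side 4.444444444444445
scene 3.3333333333333335
wrist 4.444444444444445
```

View pics/side0z.png

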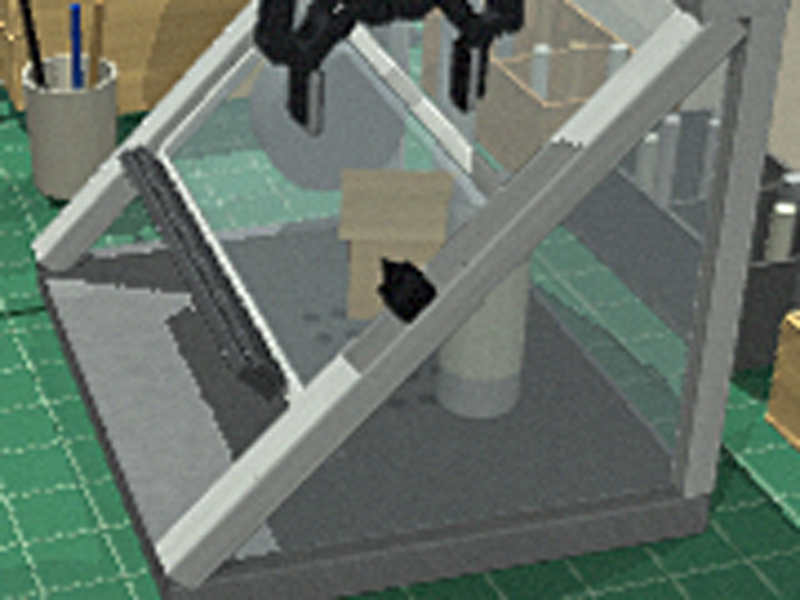

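View pics/scene0z.png

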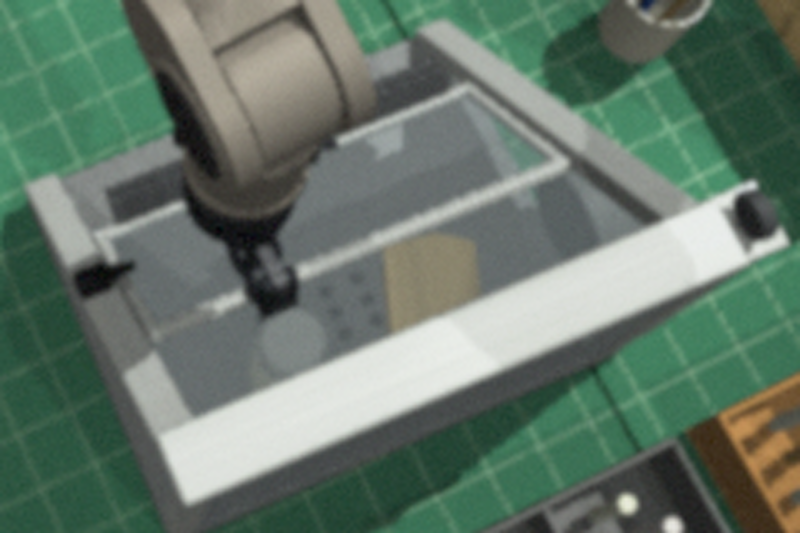

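View pics/wrist0z.png

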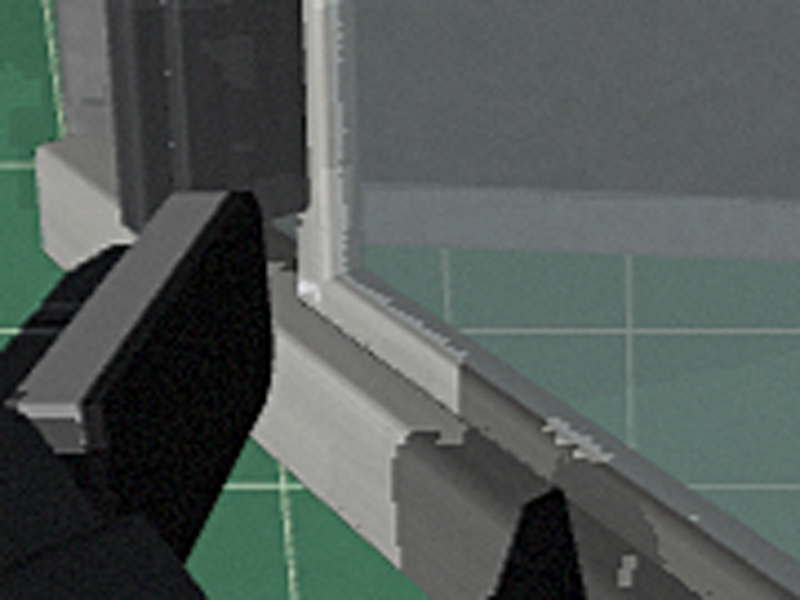

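```bash
cat > h.py <<'E'
import numpy as np, cv2
from scipy.optimize import least_squares
def tri(obs):
    "obs: list of (camera model, (u,v))"
    A=[];
    for m,(u,v) in obs:
        P=m["intrinsics"]@np.c_[m["R"],m["t"]]
        A+= [u*P[2]-P[0], v*P[2]-P[1]]
    X=np.linalg.svd(np.array(A))[2][-1]; X=X[:3]/X[3]
    return X,[proj(m,X)-np.array(p) for m,p in obs]
def proj(m,X):
    c=m["R"]@X+m["t"]; p=m["intrinsics"]@c; return p[:2]/p[2]
def ray_plane(m,uv,n,d):
    "intersection of pixel ray with n.X=d"
    C=-m["R"].T@m["t"]; D=m["R"].T@np.linalg.solve(m["intrinsics"],[uv[0],uv[1],1.])
    return C+D*(d-n@C)/(n@D)
E
python3 - <<'E'
from h import *
from bench import camera_model
S,D,W=[camera_model(n) for n in("scene","side","wrist")]
f=lambda s,x0,y0,p:(x0+(p[0]+.5)/s-.5,y0+(p[1]+.5)/s-.5)
tip=[(S,f(3.3333,245,150,(133,267))),(D,f(4.4444,240,120,(383,262))),(W,f(4.4444,120,220,(545,490)))]
for sel in([0,1],[1,2],[0,1,2]): print(tri([tip[i] for i in sel]))
# lip end, lower outer corner: side & wrist
for a,b in (((240,378),(120,225)),((285,385),(300,210))):
    print(tri([(D,f(4.4444,240,120,a)),(W,f(4.4444,120,220,b))]))
# base right front corner on table, rail etc
n=np.array([0,0,1.]);
print("base front corners z=.03?", ray_plane(W,(20,0),n,.03), ray_plane(D,f(4.4444,240,120,(165,575)),n,.03),ray_plane(D,f(4.4444,240,120,(40,265)),n,.03))
E
python3 - <<'E'
import cv2
im=cv2.imread("pics/side0.png")[145:220,262:345]
cv2.imwrite("pics/side0zz.png",cv2.resize(im,None,fx=8,fy=8,interpolation=cv2.INTER_CUBIC))
E
```

```text
(array([ 0.64949341, -0.06761075,  0.18801902]), [array([ 0.04676415, -0.51070253]), array([0.60832375, 0.20326394])])
(array([ 0.64919126, -0.06523175,  0.18744664]), [array([ 0.11659113, -0.01063569]), array([-0.68001117, -0.25210565])])
(array([ 0.64953832, -0.06692845,  0.18712933]), [array([ 0.29797707, -0.51925485]), array([0.50705519, 0.39815034]), array([-4.39469544e-04,  1.70468801e+00])])
(array([ 0.56777337, -0.05632468,  0.12439243]), [array([-0.67321866, -0.14482445]), array([3.06398244, 1.17376306])])
(array([ 0.59565427, -0.05725884,  0.11440349]), [array([-0.05186595, -0.00595088]), array([0.23270372, 0.08763924])])
base front corners z=.03? [0.4399499 0.1641113 0.03     ] [ 0.51142035 -0.09769329  0.03      ] [0.52845183 0.28067045 0.03      ]
```

View pics/side0zz.png

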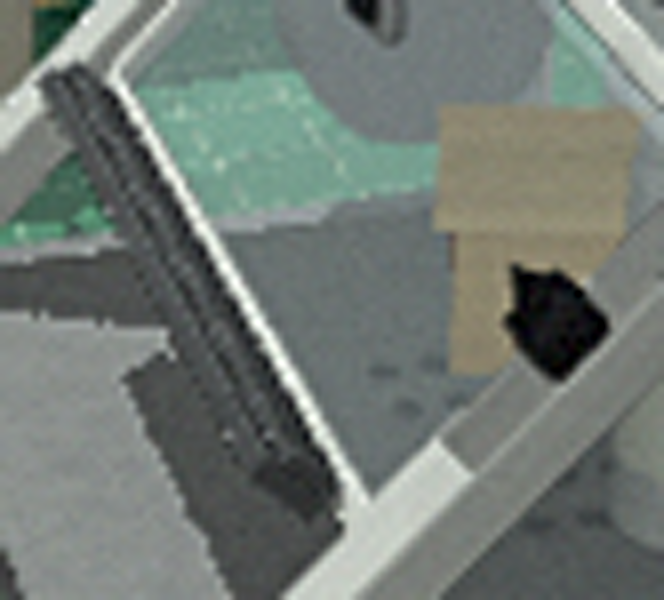

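```bash
python3 - <<'E'
from h import *
from bench import camera_model
S,D,W=[camera_model(n) for n in("scene","side","wrist")]
tip=np.array([.6495,-.0665,.1878])
z8=lambda p:(262+(p[0]+.5)/8-.5,145+(p[1]+.5)/8-.5)
n=np.array([0.045,1,0]);n/=np.linalg.norm(n)
for name,p in dict(c=(292,484),E=(251,478),il=(312,520),iu=(338,492)).items():
    q=ray_plane(D,z8(p),n,n@tip+.007); print(name,q.round(4),"slope to tip mm",1e3*((tip-q)[0]+(tip-q)[2])/2**.5, "E->wrist px",proj(W,q))
z=np.array([0,0,1.])
print("glue",ray_plane(S,(352,99),z,.09),"tape",ray_plane(S,(178,178),z,.024),"tapeside",ray_plane(D,(216,318),z,.024))
# left end of lip, upper outer: zoom (45,80) left
for p in ((42,85),):
    q=ray_plane(D,z8(p),n,n@tip+.307);print("left",q)
E
```

```text
c [ 0.5811 -0.0564  0.1202] slope to tip mm 96.14161309393667 E->wrist px [167.74763311 269.18423053]
E [ 0.5679 -0.0558  0.1247] slope to tip mm 102.31893301762251 E->wrist px [149.68171561 271.006282  ]
il [ 0.5876 -0.0567  0.1058] slope to tip mm 101.69633395953166 E->wrist px [180.65257107 261.90839825]
iu [ 0.596  -0.0571  0.1147] slope to tip mm 89.47017367952115 E->wrist px [187.6942765  266.93730855]
glue [0.34679853 0.29944823 0.09      ] tape [ 0.330776   -0.27215488  0.024     ] tapeside [ 0.32900924 -0.27429231  0.024     ]
left [0.58233791 0.24383297 0.12236314]
```

Request:
apply_moves(
  deltas=[
    {"xyz":[-0.015,0.0075,0],"turn":0.12},
    {"xyz":[-0.015,0.0075,0],"turn":0.12},
    {"xyz":[-0.015,0.0075,0],"turn":0.12},
    {"xyz":[-0.015,0.0075,0],"turn":0.12},
    {"xyz":[-0.015,0.0075,0],"turn":0.12},
    {"xyz":[-0.015,0.0075,0],"turn":0.12},
    {"xyz":[-0.015,0.0075,0],"turn":0.12},
    {"xyz":[-0.015,0.0075,0],"turn":0.12},
    {"xyz":[-0.015,0.0075,0],"turn":0.12},
    {"xyz":[-0.015,0.0075,0],"turn":0.12},
    {"xyz":[-0.005,0.0075,0],"turn":0.12},
    {"xyz":[0,0.0075,0],"turn":0.12},
  ],
  claw=1,
  squeeze=20,
)

```text
clock: 1.15
tcp_pos: [0.5186, 0.0903, 0.4046]
orientation: [-0.195, -3.135, 0.001]
contact_force: [0.1, -0.8, 0.6]
grip_width: -0.0004
```

Request:
apply_moves(
  deltas=[
    {"xyz":[0,0,-0.015],"turn":0.085},
    {"xyz":[0,0,-0.015],"turn":0},
    {"xyz":[0,0,-0.015],"turn":0},
    {"xyz":[0,0,-0.015],"turn":0},
    {"xyz":[0,0,-0.015],"turn":0},
    {"xyz":[0,0,-0.015],"turn":0},
    {"xyz":[0,0,-0.015],"turn":0},
    {"xyz":[0,0,-0.015],"turn":0},
    {"xyz":[0,0,-0.014],"turn":0},
    {"xyz":[0,0,0],"turn":0},
    {"xyz":[0,0,0],"turn":0},
  ],
)

```text
clock: 2.07
tcp_pos: [0.5197, 0.0899, 0.2702]
orientation: [-0.072, -3.139, 0.001]
contact_force: [0.6, -0.3, 0.3]
grip_width: -0.0
```

```bash
python3 - <<'E'
from bench import readout, grab_frame, camera_model, r
import cv2, pickle
print(readout.get_obs())
for n in ("side","wrist"):
    m=camera_model(n); pickle.dump(m,open(f"{n}1.pkl","wb"))
    im=grab_frame(n)[:,:,::-1]
    cv2.imwrite(f"pics/{n}1.png",im)
    if n=="side": cv2.imwrite(f"pics/{n}1z.png",cv2.resize(im[120:240,230:390],None,fx=5,fy=5,interpolation=cv2.INTER_CUBIC))
E
```

```text
{'clock': 2.0667, 'joints': array([-0.05357893,  0.42947358, -0.29092912,  2.00623792,  0.1792787 ,
        0.73187546,  1.07141803]), 'qvel': array([ 0.00168445, -0.02274936, -0.00538368, -0.02196811, -0.00087856,
        0.00409691,  0.00202436]), 'tau': array([-4.09764005e-02, -4.73102474e+01, -2.17020951e+00, -1.99467516e+01,
        4.31341608e-02, -4.96561546e-02, -3.25569219e-02]), 'tcp_pos': array([0.51970839, 0.08991628, 0.2701914 ]), 'orientation': array([-7.18402326e-02, -3.13885883e+00,  6.09953927e-04]), 'contact_force': array([ 0.55866567, -0.25269618,  0.31605448]), 'moment': array([-0.00328595, -0.06975631,  0.02783899]), 'grip_width': -7.196012502594218e-06}
```

View pics/side1z.png

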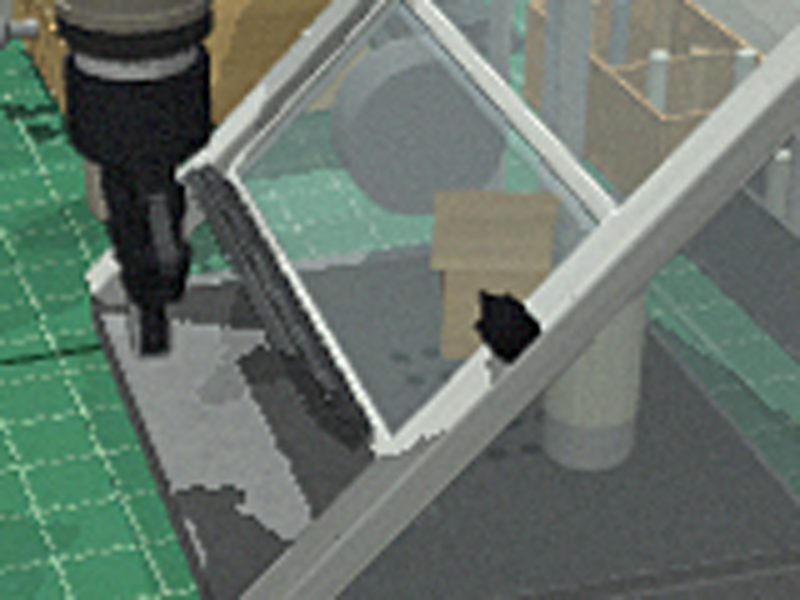

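View pics/wrist1.png

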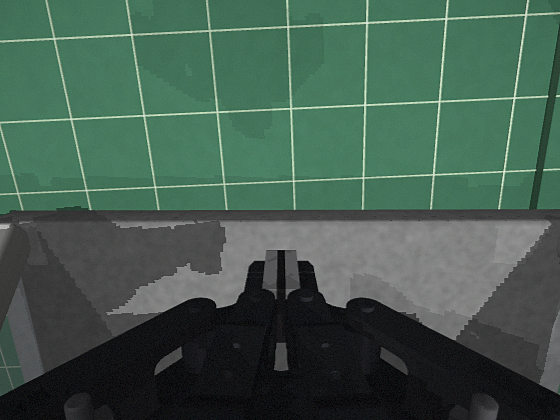

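Request:
apply_moves(
  deltas=[
    {"xyz":[0.01,0,0.004],"turn":0},
    {"xyz":[0.01,0,0.004],"turn":0},
    {"xyz":[0.01,0,0.004],"turn":0},
    {"xyz":[0.004,0,0],"turn":0},
    {"xyz":[0.002,0,0],"turn":0},
    {"xyz":[0.002,0,0],"turn":0},
    {"xyz":[0.002,0,0],"turn":0},
    {"xyz":[0.002,0,0],"turn":0},
    {"xyz":[0.002,0,0],"turn":0},
  ],
)

```text
clock: 2.92
tcp_pos: [0.5631, 0.09, 0.2823]
orientation: [-0.072, -3.137, 0.001]
contact_force: [-7.9, 0.1, 6.6]
grip_width: 0.0002
```

Request:
apply_moves(
  deltas=[
    {"xyz":[0.002,0,0],"turn":0},
    {"xyz":[0.002,0,0],"turn":0},
  ],
)

```text
clock: 3.08
tcp_pos: [0.5647, 0.0903, 0.2821]
orientation: [-0.071, -3.13, 0.004]
contact_force: [-21.0, -0.5, 18.4]
grip_width: -0.0
```

```bash
cat > look.py <<'E'
import sys
from bench import readout, grab_frame, camera_model, r
import cv2
o=readout.get_obs(); print(o["clock"],o["tcp_pos"],o["contact_force"])
im=grab_frame("side")[:,:,::-1]
cv2.imwrite(f"pics/side{sys.argv[1]}.png",im)
cv2.imwrite(f"pics/side{sys.argv[1]}z.png",cv2.resize(im[120:240,230:390],None,fx=5,fy=5,interpolation=cv2.INTER_CUBIC))
E
python3 look.py 2
```

```text
3.0833 [0.56466781 0.09033138 0.28211412] [-21.04127481  -0.51795823  18.41341376]
```

View pics/side2z.png

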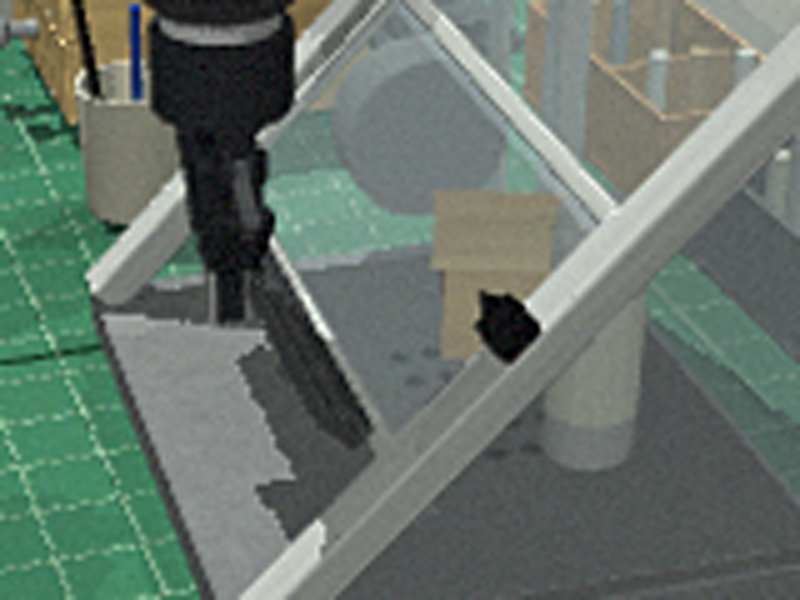

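```bash
python3 - <<'E'
from h import *
from bench import camera_model
D=camera_model("side")
p=np.array([.5647,.0903,.1091]); f=lambda q:(proj(D,q)-[230,120])*5+2
print("tip ctr",f(p)); 
for d in ([.01,0,0],[0,0,.01],[0,.01,0]): print(d,f(p+d)-f(p))
for x in (.572,.576,.58): print("E",x,f(np.array([x,.094,.123])))
E
python3 - <<'E'
import cv2
im=cv2.imread("pics/side2.png")[145:215,262:320]
cv2.imwrite("pics/side2zz.png",cv2.convertScaleAbs(cv2.resize(im,None,fx=8,fy=8,interpolation=cv2.INTER_CUBIC),alpha=2.2,beta=10))
E
```

```text
tip ctr [229.04103212 317.02589011]
[0.01, 0, 0] [17.33581535 -2.82456717]
[0, 0, 0.01] [ -0.48794197 -15.94519447]
[0, 0.01, 0] [-5.00213691 -8.22364852]
E 0.572 [239.20548436 289.76931093]
E 0.576 [246.15590766 288.65672859]
E 0.58 [253.09555155 287.54587175]
```

View pics/side2zz.png

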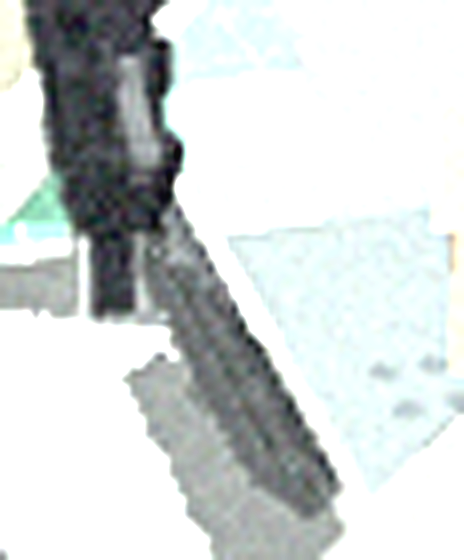

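Request:
apply_moves(
  deltas=[
    {"xyz":[-0.006,0,0],"turn":0},
    {"xyz":[-0.004,0,0.003],"turn":0},
    {"xyz":[0,0,0.003],"turn":0},
    {"xyz":[0,0,0],"turn":0},
  ],
)

```text
clock: 3.47
tcp_pos: [0.5584, 0.0901, 0.2896]
orientation: [0.072, 3.139, 0.001]
contact_force: [0.0, 0.7, 0.3]
grip_width: -0.0002
```

Request:
apply_moves(
  deltas=[
    {"xyz":[0.003,0,0],"turn":0},
    {"xyz":[0.003,0,0],"turn":0},
    {"xyz":[0.002,0,0.001],"turn":0},
    {"xyz":[0.002,0,0.002],"turn":0},
    {"xyz":[0.002,0,0.002],"turn":0},
  ],
)

```text
clock: 3.88
tcp_pos: [0.5682, 0.0901, 0.2929]
orientation: [-0.071, -3.134, 0.003]
contact_force: [-11.0, -1.2, 7.1]
grip_width: 0.0005
```

```bash
python3 look.py 3
```

```text
3.8833 [0.56821053 0.09006163 0.29294528] [-11.00105139  -1.24097681   7.05433153]
```

View pics/side3z.png

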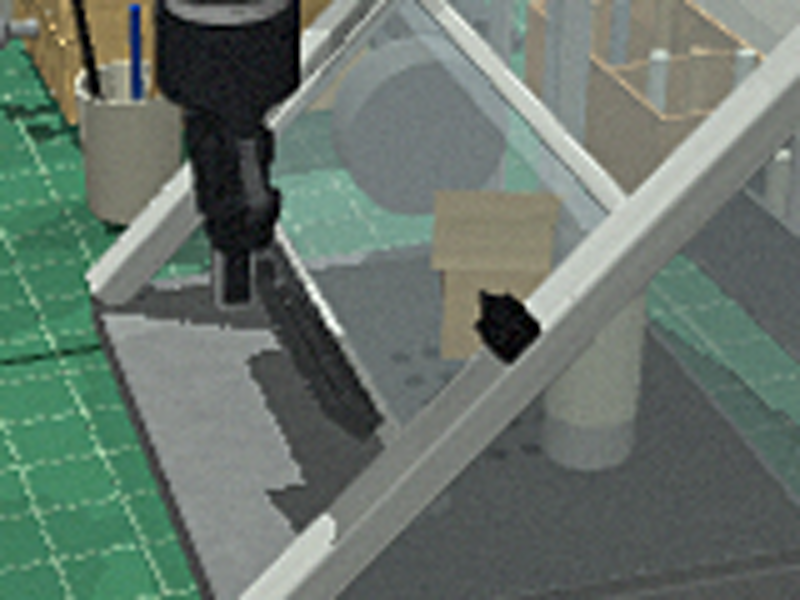

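Request:
apply_moves(
  deltas=[
    {"xyz":[0.003,-0.00014,0.003],"turn":0},
    {"xyz":[0.003,-0.00014,0.003],"turn":0},
    {"xyz":[0.003,-0.00014,0.003],"turn":0},
    {"xyz":[0.003,-0.00014,0.003],"turn":0},
    {"xyz":[0.003,-0.00014,0.003],"turn":0},
    {"xyz":[0.003,-0.00014,0.003],"turn":0},
  ],
)

```text
clock: 4.43
tcp_pos: [0.5864, 0.0893, 0.3111]
orientation: [-0.071, -3.134, 0.002]
contact_force: [-10.3, 0.3, 6.6]
grip_width: -0.0001
```

```bash
python3 look.py 4
```

```text
4.4333 [0.58637464 0.08927372 0.31114394] [-10.34789646   0.26987082   6.55206252]
```

View pics/side4z.png

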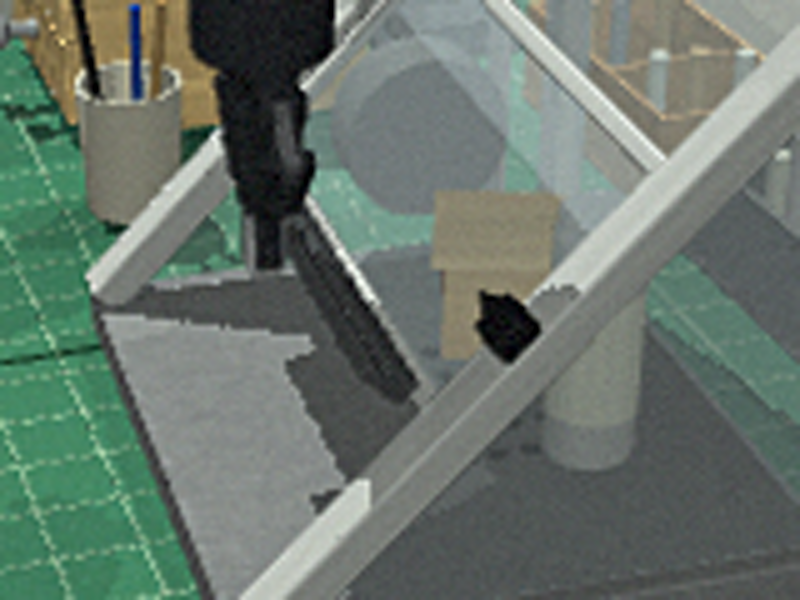

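```bash
cat > meas.py <<'E'
import sys,cv2
k=sys.argv[1]
im=cv2.imread(f"pics/side{k}.png")[150:225,285:360]
o=cv2.resize(im,None,fx=8,fy=8,interpolation=cv2.INTER_CUBIC)
cv2.imwrite(f"pics/side{k}e.png",cv2.convertScaleAbs(o,alpha=2.2,beta=10))
E
python3 meas.py 4
```

```text
(no output)
```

View pics/side4e.png

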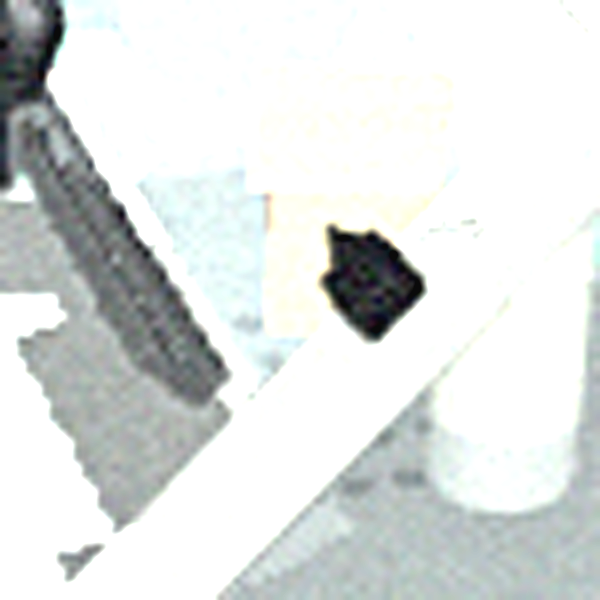

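```bash
cat > dist.py <<'E'
import sys
from h import *
from bench import camera_model
D=camera_model("side")
th=-0.047; n=np.array([-np.sin(th),np.cos(th),0]); s=np.array([np.cos(th),np.sin(th),1])/2**.5
tip=np.array([.6495,-.0665,.1878])
px=lambda p:(285+(p[0]+.5)/8-.5,150+(p[1]+.5)/8-.5)
a=[float(v) for v in sys.argv[1:]]
T=ray_plane(D,px(a[:2]),n,n@tip)
for i in range(2,len(a),2):
    q=ray_plane(D,px(a[i:i+2]),n,n@tip+.007); print(q.round(4),"to tip mm",round(1e3*s@(T-q),1))
E
python3 dist.py 328 228  190 375 150 372 203 405 230 378
```

```text
[ 0.6074 -0.0575  0.1407] to tip mm 63.3
[ 0.5946 -0.0569  0.1439] to tip mm 70.2
[ 0.6118 -0.0577  0.1292] to tip mm 68.4
[ 0.6204 -0.0581  0.1375] to tip mm 56.4
```

Request:
apply_moves(
  deltas=[
    {"xyz":[0.003,-0.00014,0.003],"turn":0},
    {"xyz":[0.003,-0.00014,0.003],"turn":0},
    {"xyz":[0.003,-0.00014,0.003],"turn":0},
    {"xyz":[0.003,-0.00014,0.003],"turn":0},
    {"xyz":[0.003,-0.00014,0.003],"turn":0},
    {"xyz":[0.003,-0.00014,0.003],"turn":0},
    {"xyz":[0.003,-0.00014,0.003],"turn":0},
    {"xyz":[0.003,-0.00014,0.003],"turn":0},
    {"xyz":[0.003,-0.00014,0.003],"turn":0},
    {"xyz":[0.003,-0.00014,0.003],"turn":0},
    {"xyz":[0.003,-0.00014,0.003],"turn":0},
    {"xyz":[0.003,-0.00014,0.003],"turn":0},
  ],
)

```text
clock: 5.48
tcp_pos: [0.6226, 0.0877, 0.3473]
orientation: [-0.071, -3.134, 0.002]
contact_force: [-10.6, -0.9, 6.9]
grip_width: 0.0002
```

```bash
python3 look.py 5; python3 meas.py 5
```

```text
5.4833 [0.62263654 0.08771038 0.3473385 ] [-10.63082646  -0.919455     6.87784775]
```

View pics/side5e.png

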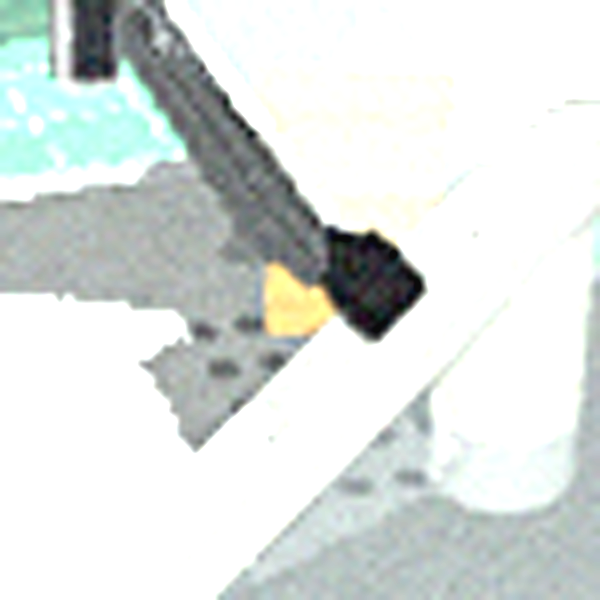

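View pics/side5z.png

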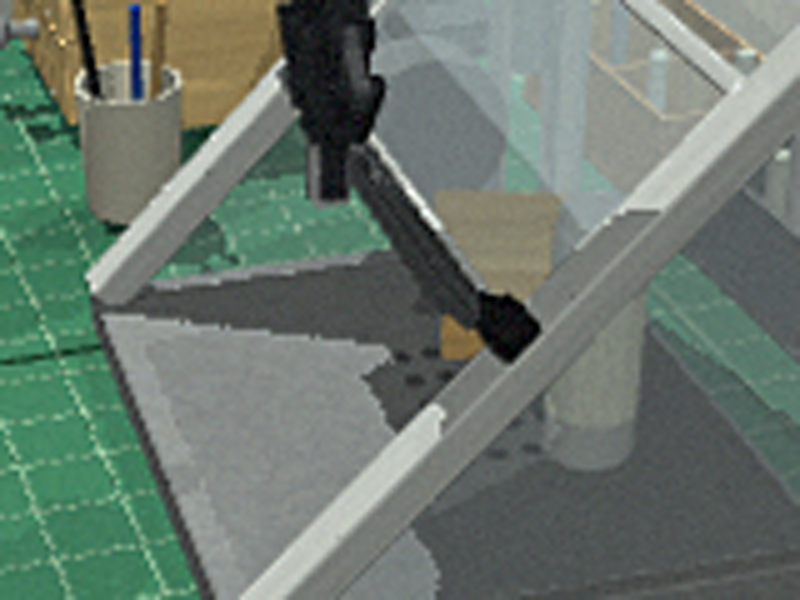

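```bash
python3 dist.py 328 228 318 285 258 245 265 258; python3 - <<'E'
import cv2
im=cv2.imread("pics/side5.png")[165:195,308:338]
o=cv2.resize(im,None,fx=18,fy=18,interpolation=cv2.INTER_CUBIC)
cv2.imwrite("pics/side5f.png",cv2.convertScaleAbs(o,alpha=1.8,beta=5))
E
```

```text
[ 0.6481 -0.0594  0.1662] to tip mm 16.5
[ 0.6284 -0.0585  0.1832] to tip mm 18.5
[ 0.6307 -0.0586  0.1783] to tip mm 20.3
```

View pics/side5f.png

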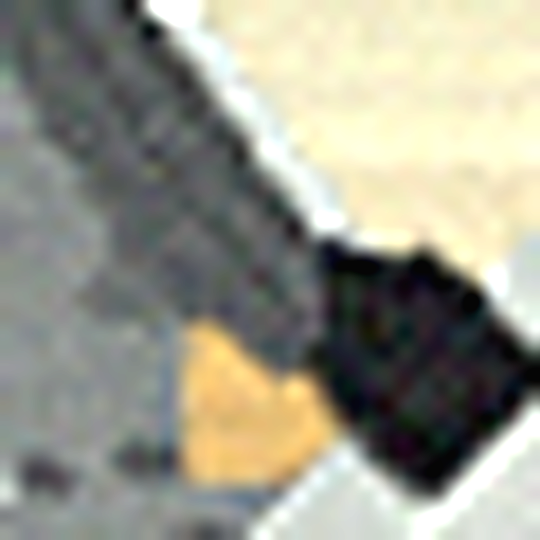

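Request:
apply_moves(
  deltas=[
    {"xyz":[0.002,-0.0001,0.002],"turn":0},
    {"xyz":[0.002,-0.0001,0.002],"turn":0},
    {"xyz":[0.002,-0.0001,0.002],"turn":0},
    {"xyz":[0.001,0,0.001],"turn":0},
    {"xyz":[0,0,0],"turn":0},
  ],
)

```text
clock: 5.95
tcp_pos: [0.63, 0.0873, 0.3547]
orientation: [-0.072, -3.136, 0.001]
contact_force: [-9.7, -0.7, 7.9]
grip_width: 0.0
```

```bash
python3 look.py 6; python3 meas.py 6
```

```text
5.95 [0.63000052 0.08734625 0.35471465] [-9.6524424  -0.66665806  7.86624255]
```

View pics/side6e.png

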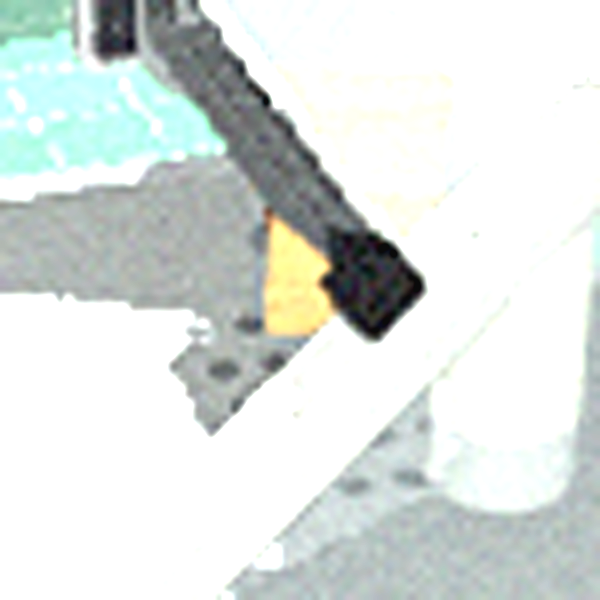

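```bash
python3 dist.py 328 228 323 262 300 240 272 212; python3 - <<'E'
import cv2
im=cv2.imread("pics/side6.png")[160:190,308:338]
o=cv2.resize(im,None,fx=18,fy=18,interpolation=cv2.INTER_CUBIC)
cv2.imwrite("pics/side6f.png",cv2.convertScaleAbs(o,alpha=1.8,beta=5))
E
```

```text
[ 0.6495 -0.0595  0.174 ] to tip mm 10.1
[ 0.6418 -0.0591  0.1828] to tip mm 9.3
[ 0.6325 -0.0587  0.1938] to tip mm 8.0
```

View pics/side6f.png

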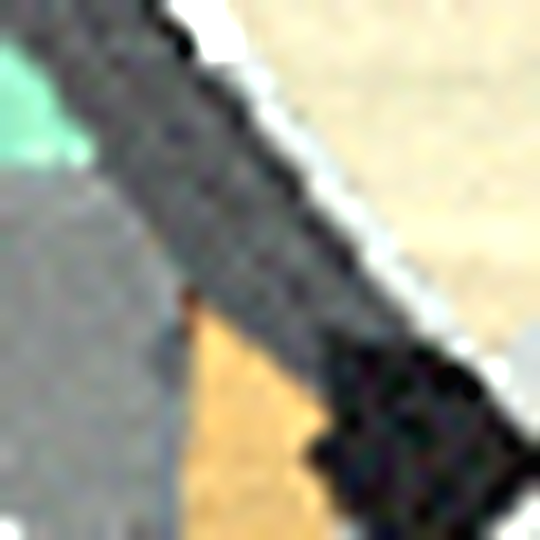

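```bash
python3 - <<'E'
from h import *
from bench import camera_model
S,D=[camera_model(n) for n in("scene","side")]
for tu in ((328,228),(322,280),(325,254)):
    q=(285+(tu[0]+.5)/8-.5,150+(tu[1]+.5)/8-.5)
    print(tri([(S,(284.9,230.1)),(D,q)]))
# project tip and base corners of wedge/block
th=-.047; ex=np.array([np.cos(th),np.sin(th),-1])/2**.5; ez=np.array([np.cos(th),np.sin(th),1])/2**.5; ey=np.array([-np.sin(th),np.cos(th),0])
tip=np.array([.6495,-.0665,.1878])
for a in(-12,0,12):
  for b in(-13,0,13):
    for c in(0,-15): print(a,b,c,((proj(D,tip+(a*ex+b*ez+c*ey)/1e3)-[285,150])*8+3.5).round())
E
```

```text
(array([ 0.6501344 , -0.06685105,  0.18856343]), [array([ 0.07373102, -0.81601163]), array([0.97221218, 0.32299791])])
(array([ 0.64743466, -0.06579245,  0.17117775]), [array([ 0.02117142, -0.22599662]), array([0.27014593, 0.09058713])])
(array([ 0.64879056, -0.06632272,  0.17990794]), [array([ 0.04787295, -0.52028366]), array([0.62090419, 0.20724469])])
-12 -13 0 [278. 242.]
-12 -13 -15 [293. 266.]
-12 0 0 [308. 211.]
-12 0 -15 [324. 234.]
-12 13 0 [338. 180.]
-12 13 -15 [354. 203.]
0 -13 0 [303. 263.]
0 -13 -15 [320. 287.]
0 0 0 [333. 233.]
0 0 -15 [350. 256.]
0 13 0 [363. 202.]
0 13 -15 [380. 224.]
12 -13 0 [329. 284.]
12 -13 -15 [345. 307.]
12 0 0 [359. 254.]
12 0 -15 [375. 277.]
12 13 0 [389. 223.]
12 13 -15 [406. 246.]
```

Request:
apply_moves(
  deltas=[
    {"xyz":[-0.002,0,0],"turn":0},
    {"xyz":[-0.002,0,0],"turn":0},
    {"xyz":[-0.004,0,-0.002],"turn":0},
    {"xyz":[-0.01,0,-0.004],"turn":0},
    {"xyz":[-0.02,0,0],"turn":0},
    {"xyz":[-0.03,0,0],"turn":0},
    {"xyz":[-0.03,0,0],"turn":0},
    {"xyz":[-0.02,0,0],"turn":0},
    {"xyz":[0,0,0],"turn":0},
  ],
)

```text
clock: 6.75
tcp_pos: [0.5095, 0.0872, 0.3482]
orientation: [-0.07, -3.138, 0.002]
contact_force: [0.4, -0.2, 0.7]
grip_width: -0.0002
```

```bash
python3 look.py 7; python3 meas.py 7; python3 - <<'E'
import cv2
from bench import grab_frame
im=grab_frame("scene")[:,:,::-1]; cv2.imwrite("pics/scene7.png",im)
o=cv2.resize(im[190:270,245:345],None,fx=7,fy=7,interpolation=cv2.INTER_CUBIC)
cv2.imwrite("pics/scene7z.png",cv2.convertScaleAbs(o,alpha=1.6,beta=5))
E
```

```text
6.75 [0.50950803 0.08715754 0.348211  ] [ 0.41268319 -0.19695396  0.73219469]
```

View pics/side7e.png

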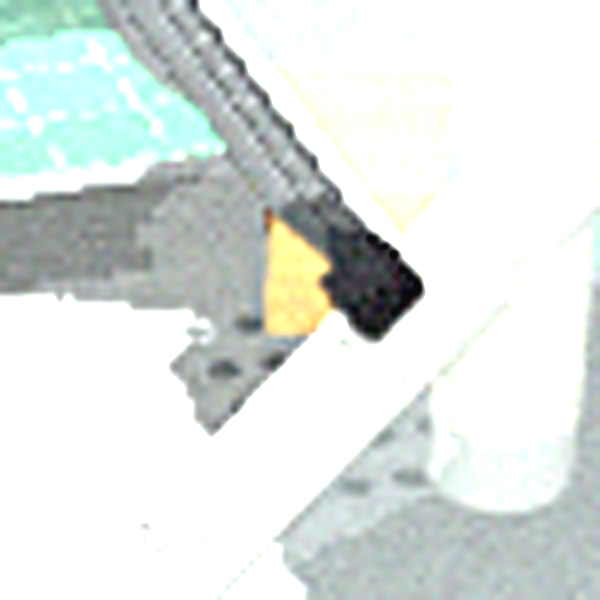

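View pics/scene7z.png

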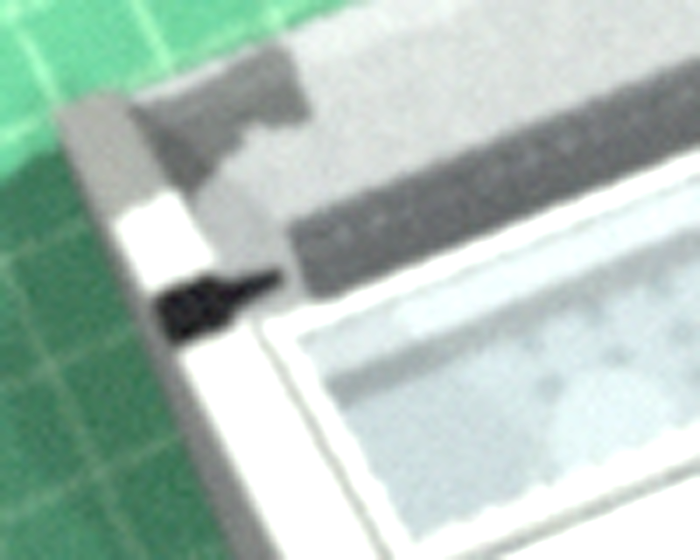

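View pics/scene7.png

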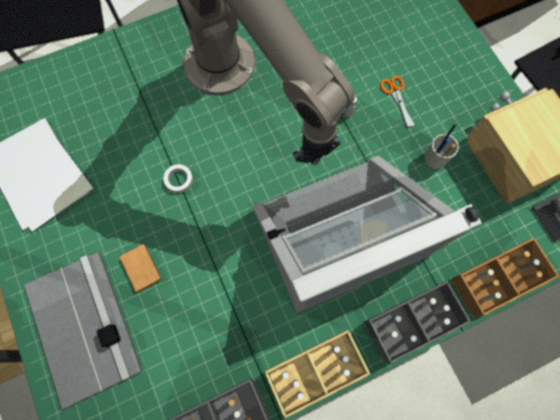

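```bash
python3 - <<'E'
from h import *
from bench import camera_model
S,D=[camera_model(n) for n in("scene","side")]
th=-.047; ex=np.array([np.cos(th),np.sin(th),-1])/2**.5; ez=np.array([np.cos(th),np.sin(th),1])/2**.5; ey=np.array([-np.sin(th),np.cos(th),0])
T,res=tri([(S,(245+282.5/7-.5,190+272.5/7-.5)),(D,(285+328.5/8-.5,150+228.5/8-.5))]); print(T,res)
# lip end underside outer corner seen in both
E,res=tri([(S,(245+289/7-.5,190+226/7-.5)),(D,(285+273/8-.5,150+208/8-.5))]); print(E,res, "E rel tip (x,y,z) mm",[1e3*(E-T)@v for v in(ex,ey,ez)])
f=lambda X:((proj(S,X)-[245,190]+.5)*7).round()
g=lambda X:((proj(D,X)-[285,150]+.5)*8).round()
c=E@ex
for dz in(-8,0,8):
  for dx in(0,30):
    X=T+7e-3*ey+(dz/1e3)*ez; X=X+(c-X@ex+dx/1e3)*ex; print("aligned",dz,dx,f(X),g(X))
E
```

```text
[ 0.64803832 -0.06617268  0.18940229] [array([ 0.0055052 , -0.05987844]), array([0.07112855, 0.02402825])]
[ 0.63401399 -0.05690283  0.19399575] [array([ 0.01667198, -0.20776139]), array([0.2460215, 0.084516 ])] E rel tip (x,y,z) mm [np.float64(-13.461777961182545), np.float64(8.6007100328122), np.float64(-6.965633370460185)]
aligned -8 0 [284. 225.] [274. 214.]
aligned -8 30 [307. 291.] [338. 266.]
aligned 0 0 [290. 235.] [293. 194.]
aligned 0 30 [313. 302.] [356. 247.]
aligned 8 0 [296. 245.] [311. 175.]
aligned 8 30 [319. 312.] [375. 228.]
```

```bash
python3 - <<'E'
import cv2
im=cv2.imread("pics/side7.png")[160:195,305:345]
cv2.imwrite("pics/side7f.png",cv2.convertScaleAbs(cv2.resize(im,None,fx=16,fy=16,interpolation=cv2.INTER_CUBIC),alpha=2.5,beta=0))
E
```

```text
(no output)
```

View pics/side7f.png

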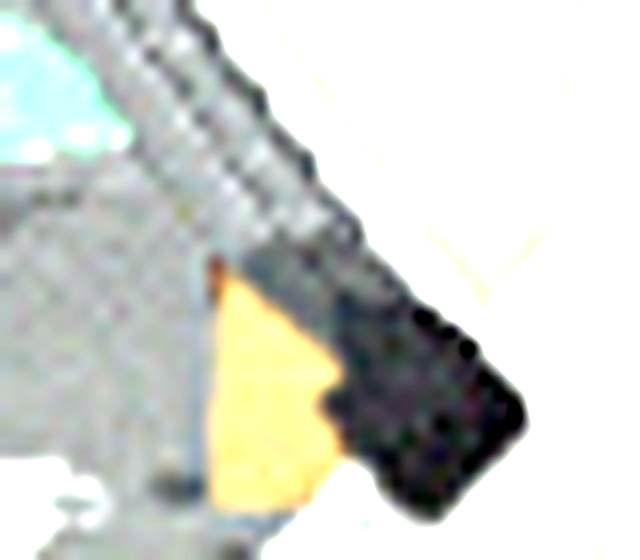

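```bash
python3 dist.py 328 228 282 209 320 252 300 230; python3 look.py 8; python3 - <<'E'
import cv2,numpy as np
a=cv2.imread("pics/side1.png");b=cv2.imread("pics/side8.png")
print(np.abs(cv2.imread("pics/side7.png").astype(int)-b)[140:220,260:360].mean())
E
```

```text
[ 0.6357 -0.0588  0.1944] to tip mm 5.4
[ 0.6484 -0.0594  0.1777] to tip mm 8.2
[ 0.6417 -0.0591  0.1863] to tip mm 6.9
6.85 [0.51295071 0.08710445 0.3489806 ] [ 0.65410577 -0.338386    0.41088687]
3.5296666666666665
```

View pics/side8.png

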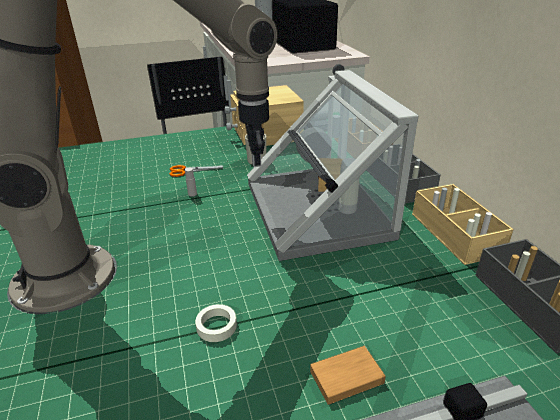

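```bash
python3 - <<'E'
from bench import r, readout
print(r.hand_in()); print(readout.get_obs()["clock"])
E
```

```text
the job is handed in; nothing more can be done
None
the job is handed in; nothing more can be done
```

The window is pushed up to the pointer and the job is handed in; no verdict was reported. I used closed fingers on the underside edge of the lip and moved them up along the slope. The force along the slope was about 2–3 N while the window slid. The hand was then backed off about 120 mm and touches nothing.

**Last checks:**
- **Window height:** in the side view, after release, the lip's lower edge is 5.4 to 8.2 mm below the pointer tip along the slope, where 8 mm is ideal. Combining the side and scene views gives 7.0 mm. So the middle of the lip is within about 0–3 mm of the tip, against a tolerance of 8 mm. The spread comes from picking pixels and from the calibration.
- **Surroundings:** the pointer's outline did not move. I only looked the other things over by eye in the final pictures and saw none that had moved.

**One disagreement:** on the first approach, fingers level, the force rose to about 28 N, almost square to the window, and the window did not slide freely. I took it that the finger was jammed on the lip by friction or pressing on the lip's front face. I backed off, raised the hand 6 mm and then pushed along the slope.

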